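Empty the tilt tray of glass nuggets

TASK

First push the wooden catch tray along the table to the left, squarely into its berth under the lip of the tilt tray, until it touches the stop wall; then slide the gate at the lip fully open to the right. Lift the tray by its handle until all four glass nuggets have slid out into the catch tray, lower it gently back onto its rest without letting it drop, and finally slide the gate fully shut. Leave the catch tray in its berth and the other things on the table alone.

Things in the scene. Friction and masses are not known exactly. Their poses are not given: they have to be found in the camera images.
- stand: Fixed plywood stand carrying the tilt tray; place and yaw vary. Origin on the table, below the hinge line. Axes: x away from the robot, from lip to handle; y left; z up. All stand coordinates below are in these axes. Base board x -2 to 110, y +-52, z 0 to 10 mm; two hinge cheeks at x 4 to 38, y +-40 to +-50 mm, up to z 71 mm.
- hinge_mid (a point): Middle of the tray's hinge line, which runs along stand y; at stand (0, 0, 58) mm; fixed.
- berth (a point): Where the catch tray's origin belongs: on the table at stand (-67, 3, 0) mm, below and before the lip. The stop wall is 26 mm high, at stand y 58 to 70 mm, x -130 to 6 mm; a catch tray in its berth touches its right-hand (-y) face. Right of the berth the table is open. Axes as the stand's.
- tilt_tray (a joint): Tilt of the aluminium tray, rad: 0 level on its rest (start), grows as the handle is lifted, to at most 1.2. Free hinge: the 0.25 kg tray falls back if let go. Inside 66 mm wide, 91 long; at tilt 0 floor top z 60, wall tops z 80 mm; side walls stand x 0 to 94, end wall x 91 to 94, open lip at x -24 mm. With the gate open, 0.95 rad is ample for the nuggets to slide out over the lip.
- handle_mid (a point): Middle of the tray's handle: a round steel bar, 10 mm thick, along stand y, 58 mm clear between its two legs; at tilt 0 at stand (138, 0, 66) mm, 44 mm beyond the tray's end wall, with only the table under it. It moves on a circle about the hinge line.
- gate (a joint): Opening of the sliding steel gate at the lip, m: 0 shut, 0.068 fully open (end stop). It slides straight to the right (stand -y) along a runner on the tray and stays where it is left (friction about 1.2 N).
- gate_knob (a point): Centre of the gate's upright black knob, 12x12 mm in plan, 28 mm high (14 mm above and below this point); with gate shut and tilt 0 at stand (-8, 18, 92) mm. Its foot is level with the tops of gate and tray walls or 1 to 2 mm lower.
- catch_tray: Loose open wooden catch tray, 110x110 mm outside, 36 mm high, walls and floor 4 mm, 0.2 to 0.4 kg. Origin at the centre of its underside, x and y along its sides. It starts 70 to 110 mm to the right (stand -y) of its berth, turned a little.
- nugget_a: flat-backed domed glass nugget, about 26 mm across, 10 mm high, lying in the tilt tray at the start; origin at the centre of its flat underside; it slides only when the tray is tilted past 26 to 36 degrees
- nugget_b: flat-backed domed glass nugget, about 23 mm across, 10 mm high, lying in the tilt tray at the start; origin at the centre of its flat underside; it slides only when the tray is tilted past 26 to 36 degrees
- nugget_c: flat-backed domed glass nugget, about 23 mm across, 10 mm high, lying in the tilt tray at the start; origin at the centre of its flat underside; it slides only when the tray is tilted past 26 to 36 degrees
- nugget_d: flat-backed domed glass nugget, about 26 mm across, 10 mm high, lying in the tilt tray at the start; origin at the centre of its flat underside; it slides only when the tray is tilted past 26 to 36 degrees
- foil_roll: Bystander to be left alone: copper foil roll lying flat, 61 mm across, 7 mm high; origin at the centre of its underside.
- tin: Bystander to be left alone: round tin of nails, 61 mm across, 22 mm high; origin at the centre of its underside.
- spool: Bystander to be left alone: solder spool, 62x92x40 mm; origin at the centre of its underside.

How it is judged:
On the way, in this order (a step that is already met when the one before it is completed fails the run):
1. the catch tray stands in its berth against the stop wall (y of catch_tray in the frame of stand above -0.01 m and x of catch_tray in the frame of stand above -0.09 m and angle between the x axis of catch_tray and the x axis of stand, either way round below 0.2 rad), for 0.2 s.
2. the gate is fully open (value of joint gate above 0.06 m), for 0.2 s.
3. the tray is held tilted and all four nuggets have slid into the catch tray (value of joint tilt_tray above 0.4 rad and x of nugget_a in the frame of catch_tray between -0.054 and 0.054 m and y of nugget_a in the frame of catch_tray between -0.054 and 0.054 m and z of each of nugget_a, nugget_b, nugget_c, nugget_d in the frame of catch_tray below 0.034 m and x of nugget_b in the frame of catch_tray between -0.054 and 0.054 m and y of nugget_b in the frame of catch_tray between -0.054 and 0.054 m and x of nugget_c in the frame of catch_tray between -0.054 and 0.054 m and y of nugget_c in the frame of catch_tray between -0.054 and 0.054 m and x of nugget_d in the frame of catch_tray between -0.054 and 0.054 m and y of nugget_d in the frame of catch_tray between -0.054 and 0.054 m), for 0.2 s.
4. the tray is back on its rest (value of joint tilt_tray below 0.03 rad), for 0.2 s.
5. the gate is shut (value of joint gate below 0.008 m), for 0.2 s.
At the end, for the whole second after the job is handed in: All four nuggets lie at rest inside the catch tray; the catch tray is in its berth (within about 13 mm of touching the stop wall, not more than about 2 cm out from under the lip, square within 0.2 rad); the tilt tray is level on its rest (within 0.03 rad) and the gate shut (within 8 mm) (all of step 1 and x of nugget_a in the frame of catch_tray between -0.054 and 0.054 m and y of nugget_a in the frame of catch_tray between -0.054 and 0.054 m and z of each of nugget_a, nugget_b, nugget_c, nugget_d in the frame of catch_tray below 0.034 m and x of nugget_b in the frame of catch_tray between -0.054 and 0.054 m and y of nugget_b in the frame of catch_tray between -0.054 and 0.054 m and x of nugget_c in the frame of catch_tray between -0.054 and 0.054 m and y of nugget_c in the frame of catch_tray between -0.054 and 0.054 m and x of nugget_d in the frame of catch_tray between -0.054 and 0.054 m and y of nugget_d in the frame of catch_tray between -0.054 and 0.054 m and linear speed of each of nugget_a, nugget_b, nugget_c, nugget_d, catch_tray below 0.03 m/s and value of joint tilt_tray below 0.03 rad and value of joint gate below 0.008 m).
It fails at once if the tray is dropped: it falls faster than 2 rad/s (velocity of joint tilt_tray below -2 rad/s).
It fails at once if a bystander is moved by more than 3 cm (distance of any of foil_roll, tin, spool from where it was at the start of the episode above 0.03 m).
It also fails if it takes over 70 s, if anything falls off the work surface, if the arm or the gripper's body presses on something with over 40 N, if the wrist force passes 120 N, or if a joint passes its speed limit or range.

ROBOT

A 6-joint arm with a two-finger parallel gripper is mounted at the origin on a cart in front of the work surface, level with it; the furniture and walls round the work are solid. World frame = base frame: x ahead of the robot, y to its left, z up, the work surface at z = 0. Lengths are in m, angles in rad, forces in N, time in s.
With the tool pointing down it reaches from about 0.325 to 0.925 m from the base axis. Payload 3.1 kg.
Tool frame: the origin (TCP) lies at the very end of the fingers, on their centre line; the grasp point (between the pads) lies 19 mm behind it (grasp_offset is the distance from the TCP to the grasp point, in m); z points along the fingers, y is the direction in which the jaws open and shut (so a half turn about z gives the same grasp; the last joint's range is limited). The gripper opens to 85 mm and grips with 20 to 120 N. Pads are 22 mm wide; open, the fingers measure 114 mm over their backs; the gripper's body (76 mm by 85 mm) begins 54 mm behind the grasp point. The pads swing forward as they close: fully open they stand 13 mm farther back than shut.
Start: joints at [-1.439, 0.217, 1.613, -0, 1.311, -0.112], TCP at [0.151, -0.607, 0.231] pointing down, gripper open.
Joint ranges: [-2.75, 2.75], [-0.78, 2.1], [0.31, 2.55], [-1.13, 4.27], [0.13, 2.63], [-2.58, 2.58]. Speed limits (rad/s): [2.79, 2.79, 3.14, 3.14, 3.14, 3.14].

INTERFACE

Orientations are given as a unit quaternion [w, x, y, z].
In Python, from plant import get_state, get_image, camera_params, finish_job, grasp_offset gives the robot as it stands. The module is installed in compiled form; this text tells all that it offers.
- The arm moves only by the tool servo_tool, never from a script. Its argument "targets" is a list of rows, each an object of numbers: "x", "y", "z": the shift along the tool's x, y, z in mm; "twist": the turn about the tool's z in degrees. In form: [{"x": .., "y": .., "z": .., "twist": ..}, ...]. A call has 1 to 12 rows; each row is the pose to reach, as a shift and turn from the pose commanded when the call began, along the tool's axes at that moment; what a row does not reach only later rows make up. A row lasts 1/8 s, in which the tool goes at most 62.5 mm and 10.7 degrees, less where a joint would pass 70% of its speed; a pose out of reach is approached as far as the arm can. A call with a gripper value outside its range is refused whole. "hand" is the opening, from 0 (shut) to 1 (fully open), set as the call begins (left out, the last holds). The fingers move at their own pace and stop on an object; "force" is the grip in N (left out, the last holds). Time passes only in rows, so rows that repeat a pose let the fingers close. It gives the time, the measured TCP pose, the force and the opening at its end, in the units of the state.
- get_state(): the state, without advancing time (a new reading comes with each control period).
- get_image(name): name is "side" or "top"; returns (picture, depth): 420x560x3 uint8, red, green, blue; 420x560 float32, m along the optical axis (not along the pixel's ray), 0 where there is no reading.
- camera_params(name): a dict with "fx", "fy", "cx", "cy" (pixels), "world_from_camera" (4x4, takes a point from camera to world coordinates). Camera axes: x right, y down, z forward; pixel columns grow to the right and rows downward; lengths in m; the calibration is good to about 2 mm. A picture is of the moment at which its call begins. camera_params takes no time and is no camera call.
- finish_job(): hands the job in, once; it reports no verdict.
The state is a dict: "time": time; "joint_positions": joint angles; "joint_vel": joint speeds; "joint_efforts": joint torques, N m; "position": TCP position; "eef_rot": TCP orientation; "force": force on the tool from outside, world axes, zero at the start; "torque": the same for the moment, N m; "grip_width": opening from 0.0 (shut) to 1.0 (fully open).
Only numpy, scipy, OpenCV 4.12 (cv2) and the standard library are available. Lean on these libraries where they do the work, as an engineer would, in place of code of your own. Each camera call takes 0.05 s, during which the arm holds its last target.

## Working session

There is one attempt and no reset: what is moved stays moved. The work goes in short steps, Python scripts to look and compute and a tool call to move; the robot and the scene stay as the last step left them, time stands still between calls to the robot, and variables do not carry over. Pictures are saved under pics/ and viewed, and the job is handed in when it is done.

Besides the shell and the picture viewer there is one more tool, called after "Call:" by a JSON object that holds its "fn" and its "kwargs". servo_tool: Moves the arm, as the interface text tells. Its arguments: {"type":"object","properties":{"targets":{"type":"array"},"hand":{"type":"number"},"force":{"type":"number"}},"required":["targets"]}

```bash
mkdir -p pics; cat > h.py <<'E'
import numpy as np,cv2
from plant import *
def shot(name,tag):
    p,d=get_image(name); cv2.imwrite(f'pics/{tag}.png',p[:,:,::-1]); np.save(f'pics/{tag}.npy',d); return p,d
def world(name,d,u,v,z=None):
    c=camera_params(name);T=np.array(c['world_from_camera'])
    r=np.array([(u-c['cx'])/c['fx'],(v-c['cy'])/c['fy'],1.])
    if z is None:
        return T[:3,:3]@(r*d[v,u])+T[:3,3]
    w=T[:3,:3]@r; return T[:3,3]+w*(z-T[2,3])/w[2]
E
python3 - <<'E'
from h import *
for n in('top','side'):
    shot(n,n+'0'); print(camera_params(n))
print(get_state(),grasp_offset)
E
```

```text
{'fx': 477.78736103134554, 'fy': 477.78736103134554, 'cx': 283.3228483399119, 'cy': 208.73013958099605, 'world_from_camera': array([[ 0.00860669, -0.99387059,  0.11021426,  0.48606762],
       [-0.99967805, -0.0111827 , -0.02277597, -0.0067046 ],
       [ 0.02386886, -0.10998275, -0.99364685,  0.99119036],
       [ 0.        ,  0.        ,  0.        ,  1.        ]])}
{'fx': 530.4848218937137, 'fy': 530.4848218937137, 'cx': 285.22615284119394, 'cy': 219.65030015434508, 'world_from_camera': array([[ 0.99995774, -0.00580876,  0.0071255 ,  0.59391486],
       [-0.00870788, -0.34997599,  0.9367182 , -1.18119515],
       [-0.00294742, -0.93674066, -0.35001178,  0.53200351],
       [ 0.        ,  0.        ,  0.        ,  1.        ]])}
{'time': 0.1, 'joint_positions': array([-1.43920236e+00,  2.17701320e-01,  1.61477932e+00, -9.24160216e-06,
        1.31130103e+00, -1.12169949e-01]), 'joint_vel': array([-3.49896763e-05, -3.43869916e-03, -4.33853778e-03,  2.71053828e-04,
        3.01854831e-04,  2.83190154e-04]), 'joint_efforts': array([-2.72396219e-04, -3.98074222e+01, -3.04970562e+01, -2.23510883e-04,
        4.21947101e-03,  2.11260880e-05]), 'position': array([ 0.15078808, -0.60577975,  0.23008188]), 'eef_rot': array([-1.09441071e-03,  9.92580845e-01,  1.21581526e-01, -1.50942644e-05]), 'force': array([ 0.32186194, -0.15913514, -0.47494106]), 'torque': array([0.02342526, 0.00672784, 0.02310058]), 'grip_width': 1.0030339372924808} 0.0187
```

View pics/top0.png

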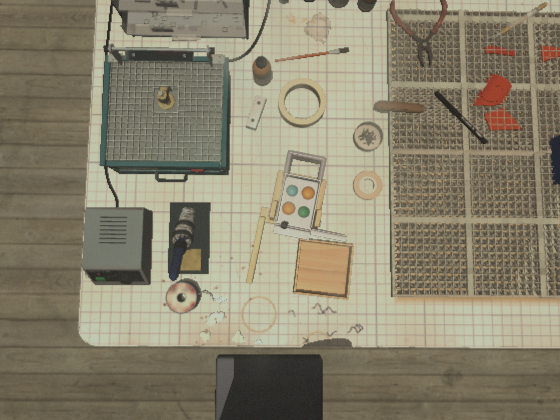

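View pics/side0.png

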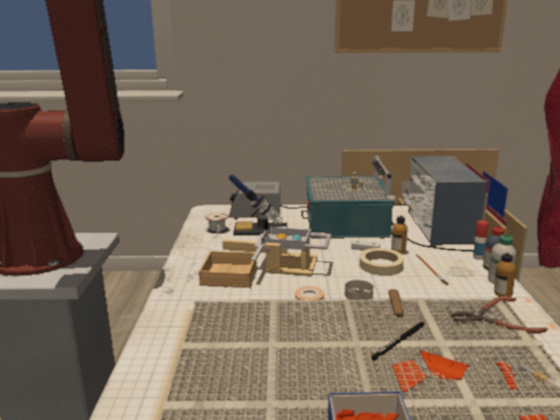

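```bash
python3 - <<'E'
import cv2
a=cv2.imread('pics/top0.png')
cv2.imwrite('pics/top0c.png',cv2.resize(a[100:300,190:440],None,fx=3.2,fy=3,interpolation=cv2.INTER_CUBIC))
E
python3 - <<'E'
import cv2
a=cv2.imread('pics/top0.png')
cv2.imwrite('pics/top0c.png',cv2.resize(a[145:305,235:395],None,fx=3.75,fy=3.75,interpolation=cv2.INTER_CUBIC))
a=cv2.imread('pics/side0.png')
cv2.imwrite('pics/side0c.png',cv2.resize(a[200:310,190:350],None,fx=5,fy=5,interpolation=cv2.INTER_CUBIC))
E
```

```text
(no output)
```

View pics/top0c.png

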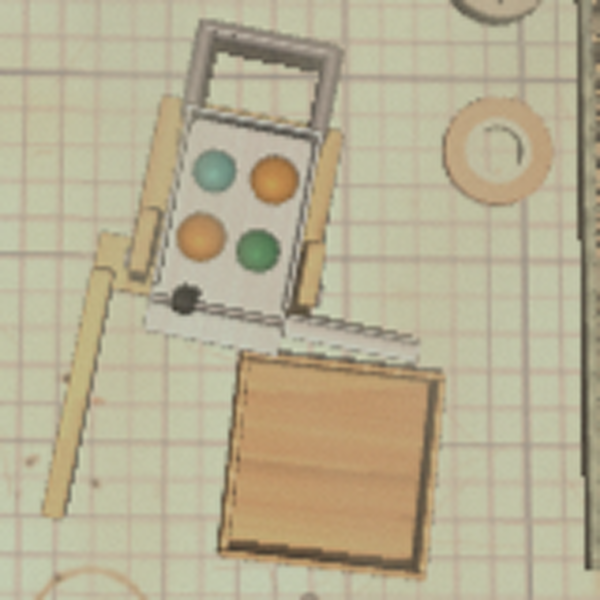

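View pics/side0c.png

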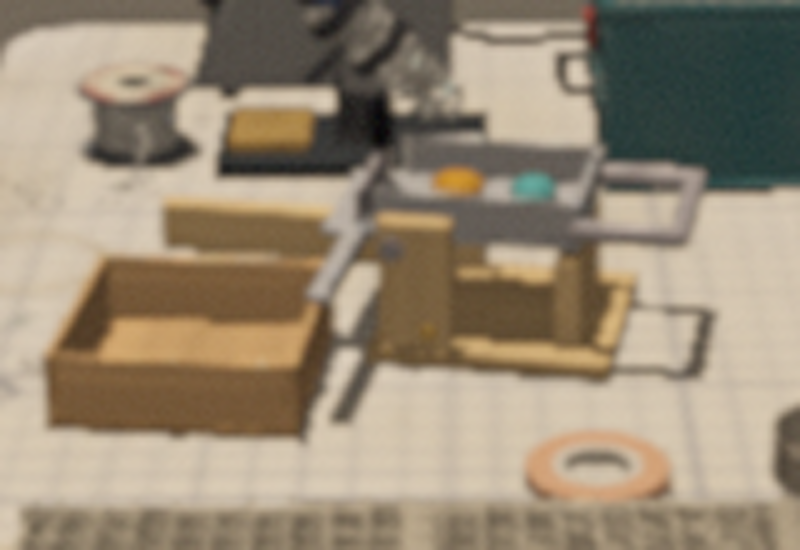

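```bash
cat > fit.py <<'E'
from h import *
from scipy.optimize import least_squares
def W(u,v,z): return world('top',None,235+u/3.75,145+v/3.75,z)[:2]
P=[((200,20),(143,39,.068)),((343,45),(143,-39,.068)),((42,515),(-130,70,.026)),((65,518),(-130,58,.026)),
((147,205),(38,50,.071)),((160,208),(38,40,.071)),((130,275),(4,50,.071)),((325,242),(38,-50,.071)),((308,240),(38,-40,.071)),((315,308),(4,-50,.071)),((297,305),(4,-40,.071)),((185,298),(-8,18,.106))]
m=np.array([W(*a,b[2]) for a,b in P]);s=np.array([b[:2] for a,b in P])/1000
def R(t):return np.array([[np.cos(t),-np.sin(t)],[np.sin(t),np.cos(t)]])
f=lambda q:((s@R(q[2]).T+q[:2])-m).ravel()
r=least_squares(f,[.4,0,0],loss='soft_l1',f_scale=.003)
print('stand',r.x); print((f(r.x).reshape(-1,2)@R(r.x[2])*1000).round(1))
C=np.array([W(*a,.036) for a in((240,352),(443,372),(425,578),(219,552))])
cs=(C-r.x[:2])@R(r.x[2])*1000
print(C.round(4),cs.round(1),'ctr',cs.mean(0), [np.linalg.norm(cs[i]-cs[i-1]).round(1) for i in range(4)])
np.save('stand.npy',r.x)
E
python3 fit.py
```

```text
stand [ 0.55863713 -0.04840394 -0.18526841]
[[ 1.9  0.7]
 [ 0.1 -1. ]
 [-0.8  0.2]
 [-1.6  0.5]
 [-1.1  3.5]
 [-0.9  0.4]
 [ 2.3  2. ]
 [-0.2 -2.3]
 [ 0.5 -1.2]
 [ 0.5 -1.1]
 [ 0.7 -0.5]
 [-0.7 -0.3]]
[[ 0.5317 -0.0605]
 [ 0.5221 -0.169 ]
 [ 0.4136 -0.1587]
 [ 0.4264 -0.0499]] [[ -24.2  -16.8]
 [ -13.7 -125.3]
 [-122.2 -135.1]
 [-129.7  -25.9]] ctr [-72.43741589 -75.77570307] [np.float64(105.9), np.float64(109.0), np.float64(109.0), np.float64(109.5)]
```

```bash
cat >> h.py <<'E'
def R(t):return np.array([[np.cos(t),-np.sin(t)],[np.sin(t),np.cos(t)]])
def s2w(x,y,q=None):
    q=np.load('stand.npy'); return R(q[2])@np.array([x,y])/1000+q[:2]
def w2s(p):
    q=np.load('stand.npy'); return (R(q[2]).T@(np.asarray(p)[:2]-q[:2]))*1000
def rel(x,y,z):
    """stand target mm -> shift in tool axes mm, using measured pose"""
    from scipy.spatial.transform import Rotation
    s=get_state(); w,a,b,c=s['eef_rot']; M=Rotation.from_quat([a,b,c,w])
    t=np.r_[s2w(x,y),z/1000]-s['position']
    return (M.inv().apply(t)*1000).round(1)
def tcp():
    s=get_state();w,a,b,c=s['eef_rot']
    print('t',round(s['time'],2),'stand xyz',w2s(s['position']).round(1),round(s['position'][2]*1000,1),'heading rel stand deg',round(np.degrees(2*np.arctan2(b,a)-np.load('stand.npy')[2]),2),'F',s['force'].round(2),'grip',round(s['grip_width'],3))
E
python3 - <<'E'
from h import *
d=np.load('pics/top0.npy')
for u,v in [(345,316),(400,333),(415,345),(415,355),(350,345),(200,315),(200,298),(185,298),(270,40),(270,180)]:
    p=world('top',d,int(235+u/3.75),int(145+v/3.75)); print(u,v,w2s(p).round(1),(p[2]*1000).round(1))
tcp(); print(rel(-82,-170,150),rel(-82,-170,15))
E
```

```text
345 316 [  9.2 -71.7] 1.7
400 333 [   6.8 -102.1] -0.5
415 345 [  -4.5 -103.5] 59.0
415 355 [  -8.1 -104.5] 56.5
350 345 [-11.  -70.6] 59.9
200 315 [-10.8   9. ] 59.6
200 298 [-1.  10.9] 57.1
185 298 [-6.7 19.1] 108.5
270 40 [138.7   0.5] 70.4
270 180 [ 64.8 -13.7] 69.0
t 0.1 stand xyz [-298.2 -623. ] 230.1 heading rel stand deg 24.58 F [ 0.32 -0.16 -0.47] grip 1.003
[ 385.  -321.8   80.9] [ 385.  -321.5  215.9]
```

Call:
{"fn": "servo_tool", "kwargs": {"targets": [{"x": 40,"y": -30,"z": 10,"twist": -6},{"x": 80,"y": -65,"z": 20,"twist": -12},{"x": 120,"y": -100,"z": 40,"twist": -20},{"x": 160,"y": -135,"z": 60,"twist": -28},{"x": 200,"y": -170,"z": 80,"twist": -36},{"x": 240,"y": -205,"z": 80,"twist": -44},{"x": 280,"y": -240,"z": 80,"twist": -52},{"x": 320,"y": -270,"z": 80,"twist": -58},{"x": 355,"y": -300,"z": 80,"twist": -63},{"x": 385,"y": -322,"z": 80,"twist": -65.4},{"x": 385,"y": -322,"z": 80,"twist": -65.4},{"x": 385,"y": -322,"z": 80,"twist": -65.4}], "hand": 0.68}}

```text
time: 1.6
position: [0.4463, -0.2011, 0.1509]
eef_rot: [-0.0, 0.77, 0.639, -0.0]
force: [-0.4, -0.3, -0.1]
grip_width: 0.68
```

```bash
python3 - <<'E'
from h import *
tcp(); print(rel(-82,-165,15))
E
```

```text
t 1.6 stand xyz [ -82.3 -170.8] 150.9 heading rel stand deg 90.0 F [-0.39 -0.3  -0.06] grip 0.68
[  5.8   0.4 135.9]
```

Call:
{"fn": "servo_tool", "kwargs": {"targets": [{"z": 40},{"z": 80},{"z": 115},{"z": 137},{"z": 137},{"x": 10,"z": 137},{"x": 20,"z": 137},{"x": 26,"z": 137},{"x": 32,"z": 137},{"x": 38,"z": 137},{"x": 44,"z": 137},{"x": 50,"z": 137}]}}

```text
$.targets[0]: bad value
```

```bash
python3 - <<'E'
from h import *
tcp(); shot('side','s1');shot('top','t1')
a=cv2.imread('pics/top0.png')
a=cv2.imread('pics/t1.png')
b=cv2.imread('pics/s1.png')
cv2.imwrite('pics/m1.png',np.hstack([cv2.resize(a[145:305,235:395],(400,400)),cv2.resize(b[180:320,190:330],(400,400))]))
E
```

```text
t 1.6 stand xyz [ -82.3 -170.8] 150.9 heading rel stand deg 90.0 F [-0.39 -0.3  -0.06] grip 0.68
```

View pics/m1.png

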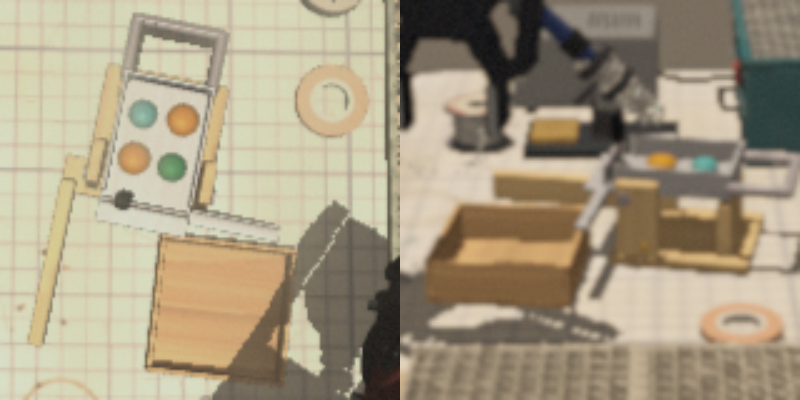

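The move was refused because every row needs all fields. The tray still stands where it was, with the tool above and to its right, so I'm sending the move again.

Call:
{"fn": "servo_tool", "kwargs": {"targets": [{"x": 0,"y": 0,"z": 40,"twist": 0},{"x": 0,"y": 0,"z": 80,"twist": 0},{"x": 0,"y": 0,"z": 115,"twist": 0},{"x": 0,"y": 0,"z": 137,"twist": 0},{"x": 0,"y": 0,"z": 137,"twist": 0},{"x": 10,"y": 0,"z": 137,"twist": 0},{"x": 20,"y": 0,"z": 137,"twist": 0},{"x": 26,"y": 0,"z": 137,"twist": 0},{"x": 32,"y": 0,"z": 137,"twist": 0},{"x": 38,"y": 0,"z": 137,"twist": 0},{"x": 44,"y": 0,"z": 137,"twist": 0},{"x": 50,"y": 0,"z": 137,"twist": 0}]}}

```text
time: 3.2
position: [0.4566, -0.1521, 0.0147]
eef_rot: [0.001, 0.77, 0.638, 0.0]
force: [-0.6, -3.7, 2.0]
grip_width: 0.683
```

```bash
python3 - <<'E'
from h import *
tcp(); shot('side','s2');shot('top','t2')
a=cv2.imread('pics/t2.png')
b=cv2.imread('pics/s2.png')
cv2.imwrite('pics/m2.png',np.hstack([cv2.resize(a[145:305,235:395],(400,400)),cv2.resize(b[180:320,190:330],(400,400))]))
E
```

```text
t 3.2 stand xyz [ -81.1 -120.7] 14.7 heading rel stand deg 89.97 F [-0.65 -3.66  1.96] grip 0.683
```

View pics/m2.png

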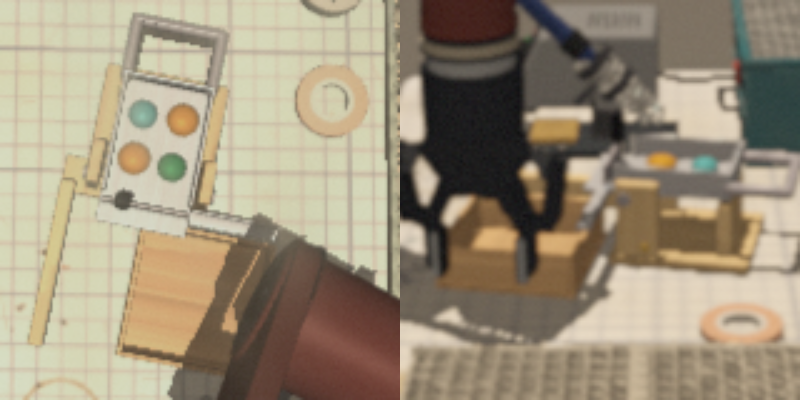

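Call:
{"fn": "servo_tool", "kwargs": {"targets": [{"x": 6,"y": 0,"z": 0,"twist": 0},{"x": 12,"y": 0,"z": 0,"twist": 0},{"x": 18,"y": 0,"z": 0,"twist": 0},{"x": 24,"y": 0,"z": 0,"twist": 0},{"x": 30,"y": 0,"z": 0,"twist": 0},{"x": 35,"y": 0,"z": 0,"twist": 0},{"x": 40,"y": 0,"z": 0,"twist": 0},{"x": 44,"y": 0,"z": 0,"twist": 0},{"x": 48,"y": 0,"z": 0,"twist": 0},{"x": 51,"y": 0,"z": 0,"twist": 0},{"x": 53,"y": 0,"z": 0,"twist": 0},{"x": 53,"y": 0,"z": 0,"twist": 0}]}}

```text
time: 4.8
position: [0.4657, -0.0995, 0.0142]
eef_rot: [-0.0, 0.77, 0.639, 0.0]
force: [0.7, -0.8, 0.3]
grip_width: 0.682
```

```bash
python3 - <<'E'
from h import *
tcp(); shot('side','s3');shot('top','t3')
a=cv2.imread('pics/t3.png')
b=cv2.imread('pics/s3.png')
cv2.imwrite('pics/m3.png',np.hstack([cv2.resize(a[145:305,235:395],(400,400)),cv2.resize(b[180:320,190:330],(400,400))]))
E
```

```text
t 4.8 stand xyz [-81.9 -67.3] 14.2 heading rel stand deg 89.98 F [ 0.71 -0.78  0.33] grip 0.682
```

View pics/m3.png

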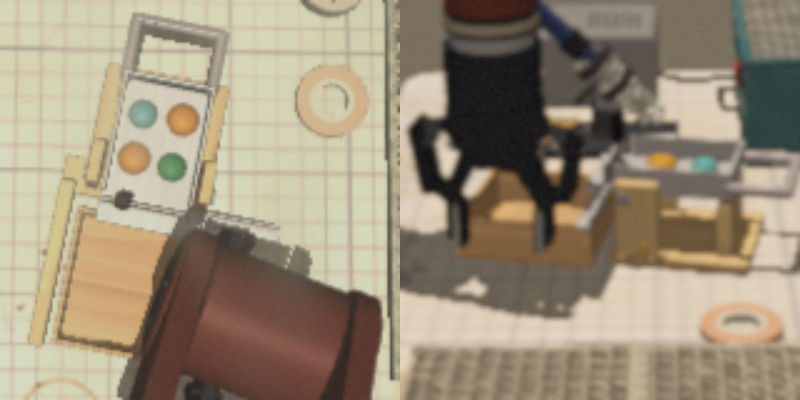

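The catch tray's left wall is now close to the stop wall, with its edge near (85,215) and (55,340) in the crop. I'll press on slowly to touch.

Call:
{"fn": "servo_tool", "kwargs": {"targets": [{"x": 1,"y": 0,"z": 0,"twist": 0},{"x": 2,"y": 0,"z": 0,"twist": 0},{"x": 3,"y": 0,"z": 0,"twist": 0},{"x": 4,"y": 0,"z": 0,"twist": 0},{"x": 4,"y": 0,"z": 0,"twist": 0}]}}

```text
time: 5.52
position: [0.4664, -0.0957, 0.0143]
eef_rot: [-0.0, 0.77, 0.639, 0.0]
force: [-0.6, 0.2, -0.0]
grip_width: 0.68
```

```bash
python3 - <<'E'
from h import *
tcp()
E
```

```text
t 5.53 stand xyz [-81.9 -63.5] 14.3 heading rel stand deg 89.98 F [-0.62  0.16 -0.04] grip 0.68
```

Call:
{"fn": "servo_tool", "kwargs": {"targets": [{"x": 1,"y": 0,"z": 0,"twist": 0},{"x": 2,"y": 0,"z": 0,"twist": 0},{"x": 3,"y": 0,"z": 0,"twist": 0}]}}

```text
time: 5.9
position: [0.4671, -0.093, 0.0143]
eef_rot: [0.0, 0.77, 0.639, -0.0]
force: [-0.4, -2.3, -0.1]
grip_width: 0.68
```

```bash
python3 - <<'E'
from h import *
tcp(); shot('top','t4')
a=cv2.imread('pics/t4.png')
cv2.imwrite('pics/m4.png',cv2.resize(a[190:305,235:350],(600,600),interpolation=2))
E
```

```text
t 5.9 stand xyz [-81.8 -60.7] 14.3 heading rel stand deg 89.99 F [-0.4  -2.32 -0.09] grip 0.68
```

View pics/m4.png

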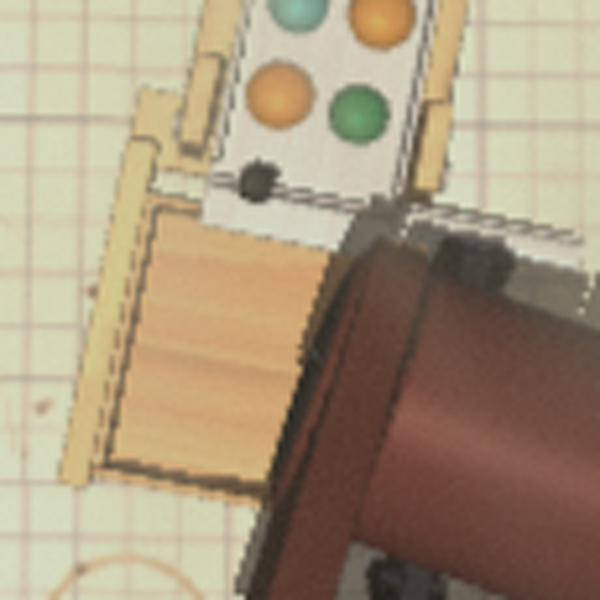

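Call:
{"fn": "servo_tool", "kwargs": {"targets": [{"x": 0.7,"y": 0,"z": 0,"twist": 0},{"x": 1.4,"y": 0,"z": 0,"twist": 0},{"x": 2,"y": 0,"z": 0,"twist": 0}]}}

```text
time: 6.32
position: [0.467, -0.0928, 0.0144]
eef_rot: [0.001, 0.769, 0.639, -0.002]
force: [-3.5, -8.6, 0.6]
grip_width: 0.678
```

```bash
python3 - <<'E'
from h import *
tcp(); 
k=600/115
for u,v in [(92,476),(265,498),(148,200)]: print(w2s(world('top',None,235+u/k,190+v/k,.036)))
E
```

```text
t 6.33 stand xyz [-81.9 -60.5] 14.4 heading rel stand deg 90.02 F [-3.48 -8.57  0.6 ] grip 0.678
[-124.10542163   57.33199579]
[-119.63572051   -8.57602801]
[-17.36304232  57.18425317]
```

Call:
{"fn": "servo_tool", "kwargs": {"targets": [{"x": -6,"y": 0,"z": 0,"twist": 0},{"x": -15,"y": 0,"z": 0,"twist": 0},{"x": -15,"y": 0,"z": -40,"twist": 0},{"x": -15,"y": 0,"z": -80,"twist": 0},{"x": -15,"y": 0,"z": -120,"twist": 0},{"x": 0,"y": 10,"z": -135,"twist": 0},{"x": 30,"y": 30,"z": -135,"twist": 0},{"x": 60,"y": 50,"z": -135,"twist": 0},{"x": 90,"y": 65,"z": -135,"twist": 0},{"x": 108,"y": 74,"z": -135,"twist": 0},{"x": 108,"y": 74,"z": -135,"twist": 0},{"x": 108,"y": 74,"z": -135,"twist": 0}], "hand": 0}}

```text
time: 7.82
position: [0.5593, 0.0011, 0.1486]
eef_rot: [-0.0, 0.77, 0.639, -0.001]
force: [-0.8, 0.2, -0.5]
grip_width: 0.002
```

```bash
python3 - <<'E'
from h import *
tcp(); shot('side','s5')
b=cv2.imread('pics/s5.png')
cv2.imwrite('pics/m5.png',cv2.resize(b[160:310,190:350],(640,600)))
E
```

```text
t 7.83 stand xyz [-8.5 48.8] 148.6 heading rel stand deg 89.98 F [-0.78  0.24 -0.46] grip 0.002
```

View pics/m5.png

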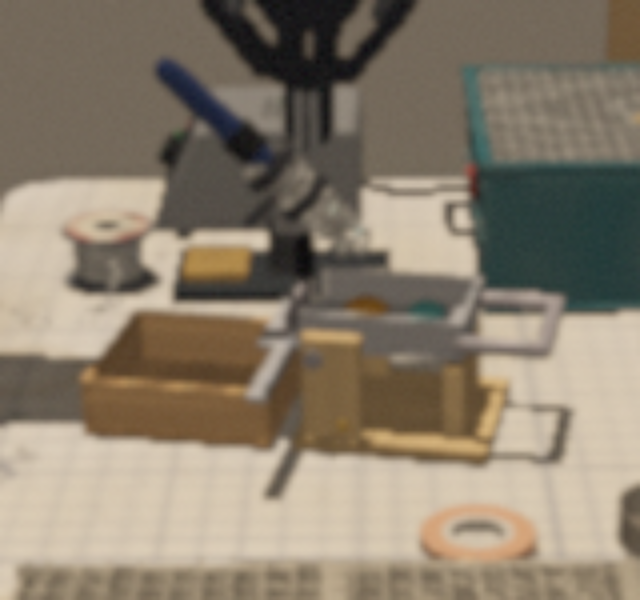

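Call:
{"fn": "servo_tool", "kwargs": {"targets": [{"x": 0,"y": 0,"z": 25,"twist": 0},{"x": 0,"y": 0,"z": 50,"twist": 0},{"x": 0,"y": 0,"z": 62,"twist": 0},{"x": 0,"y": 0,"z": 62,"twist": 0},{"x": -7,"y": 0,"z": 62,"twist": 0},{"x": -14,"y": 0,"z": 62,"twist": 0},{"x": -20,"y": 0,"z": 62,"twist": 0},{"x": -27,"y": 0,"z": 62,"twist": 0},{"x": -34,"y": 0,"z": 62,"twist": 0},{"x": -41,"y": 0,"z": 62,"twist": 0},{"x": -48,"y": 0,"z": 62,"twist": 0},{"x": -55,"y": 0,"z": 62,"twist": 0}]}}

```text
time: 9.38
position: [0.5498, -0.0531, 0.0873]
eef_rot: [-0.0, 0.77, 0.639, -0.0]
force: [0.4, 1.2, 1.0]
grip_width: -0.004
```

Call:
{"fn": "servo_tool", "kwargs": {"targets": [{"x": -6,"y": 0,"z": 0,"twist": 0},{"x": -12,"y": 0,"z": 0,"twist": 0},{"x": -17,"y": 0,"z": 0,"twist": 0},{"x": -20,"y": 0,"z": 0,"twist": 0},{"x": -22,"y": 0,"z": 0,"twist": 0},{"x": -24,"y": 0,"z": 0,"twist": 0},{"x": -24,"y": 0,"z": 0,"twist": 0}]}}

```text
time: 10.25
position: [0.5453, -0.0764, 0.0872]
eef_rot: [-0.0, 0.77, 0.639, -0.0]
force: [0.4, 0.0, -0.6]
grip_width: -0.002
```

```bash
python3 - <<'E'
from h import *
tcp(); shot('side','s6')
b=cv2.imread('pics/s6.png')
cv2.imwrite('pics/m6.png',cv2.resize(b[160:310,190:350],(640,600)))
E
```

```text
t 10.25 stand xyz [ -7.9 -30. ] 87.2 heading rel stand deg 89.99 F [ 0.39  0.04 -0.58] grip -0.002
```

View pics/m6.png

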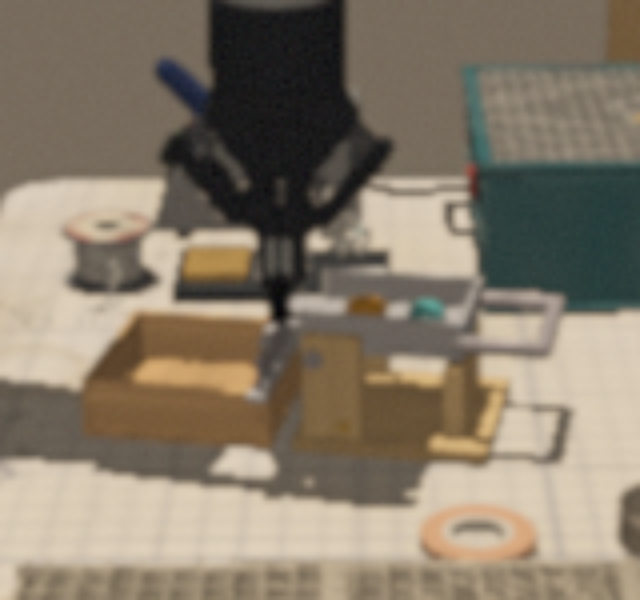

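Knob moves right ahead of the fingers (around (278,300) in the crop). I'll push on slowly until the force rises.

Call:
{"fn": "servo_tool", "kwargs": {"targets": [{"x": -1.5,"y": 0,"z": 0,"twist": 0},{"x": -3,"y": 0,"z": 0,"twist": 0},{"x": -4,"y": 0,"z": 0,"twist": 0},{"x": -5,"y": 0,"z": 0,"twist": 0}]}}

```text
time: 10.8
position: [0.545, -0.0776, 0.0873]
eef_rot: [-0.002, 0.77, 0.638, 0.003]
force: [1.7, 12.5, 2.2]
grip_width: 0.003
```

```bash
python3 - <<'E'
from h import *
tcp()
E
```

```text
t 10.8 stand xyz [ -8.  -31.2] 87.3 heading rel stand deg 89.88 F [ 1.66 12.52  2.18] grip 0.003
```

Call:
{"fn": "servo_tool", "kwargs": {"targets": [{"x": 5,"y": 0,"z": 0,"twist": 0},{"x": 12,"y": 0,"z": 0,"twist": 0},{"x": 15,"y": 0,"z": -25,"twist": 0},{"x": 20,"y": 5,"z": -50,"twist": 0},{"x": 25,"y": 30,"z": -50,"twist": 0},{"x": 30,"y": 60,"z": -50,"twist": 0},{"x": 35,"y": 90,"z": -50,"twist": 0},{"x": 35,"y": 120,"z": -50,"twist": 0},{"x": 35,"y": 140,"z": -50,"twist": 0},{"x": 35,"y": 146,"z": -50,"twist": 0},{"x": 35,"y": 146,"z": -50,"twist": 0},{"x": 35,"y": 146,"z": -50,"twist": 0}], "hand": 0.41}}

```text
time: 12.3
position: [0.6936, -0.0735, 0.1371]
eef_rot: [-0.0, 0.77, 0.639, -0.0]
force: [0.5, -0.1, 0.0]
grip_width: 0.412
```

```bash
python3 - <<'E'
from h import *
tcp(); print(rel(138,0,47)); shot('side','s7');shot('top','t7')
a=cv2.imread('pics/t7.png')
b=cv2.imread('pics/s7.png')
cv2.imwrite('pics/m7.png',np.hstack([cv2.resize(a[145:305,235:395],(400,400)),cv2.resize(b[150:290,220:360],(400,400))]))
E
```

```text
t 12.3 stand xyz [137.3   0.2] 137.1 heading rel stand deg 89.99 F [ 0.52 -0.08  0.04] grip 0.412
[-0.2  0.8 90.1]
```

View pics/m7.png

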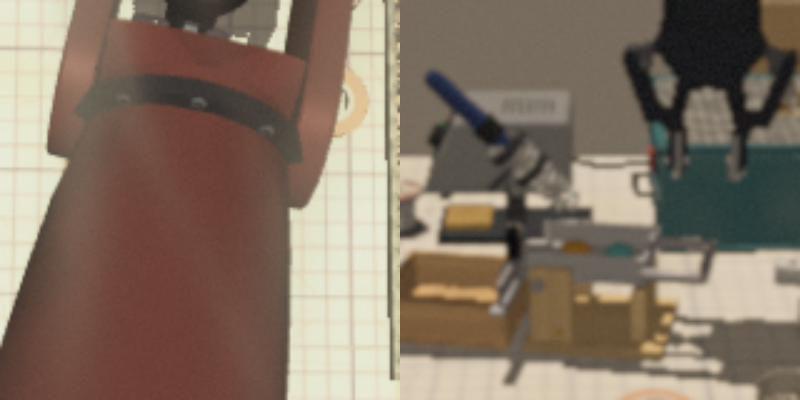

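Call:
{"fn": "servo_tool", "kwargs": {"targets": [{"x": 0,"y": 1,"z": 20,"twist": 0},{"x": 0,"y": 1,"z": 40,"twist": 0},{"x": 0,"y": 1,"z": 55,"twist": 0},{"x": 0,"y": 1,"z": 70,"twist": 0},{"x": 0,"y": 1,"z": 82,"twist": 0},{"x": 0,"y": 1,"z": 90,"twist": 0},{"x": 0,"y": 1,"z": 90,"twist": 0}]}}

```text
time: 13.28
position: [0.6951, -0.0737, 0.0465]
eef_rot: [-0.001, 0.77, 0.639, -0.0]
force: [0.9, 0.2, -0.5]
grip_width: 0.409
```

```bash
python3 - <<'E'
from h import *
tcp(); shot('side','s8')
b=cv2.imread('pics/s8.png')
cv2.imwrite('pics/m8.png',cv2.resize(b[160:310,220:380],(640,600)))
E
```

```text
t 13.28 stand xyz [138.7   0.3] 46.5 heading rel stand deg 89.98 F [ 0.92  0.23 -0.52] grip 0.409
```

View pics/m8.png

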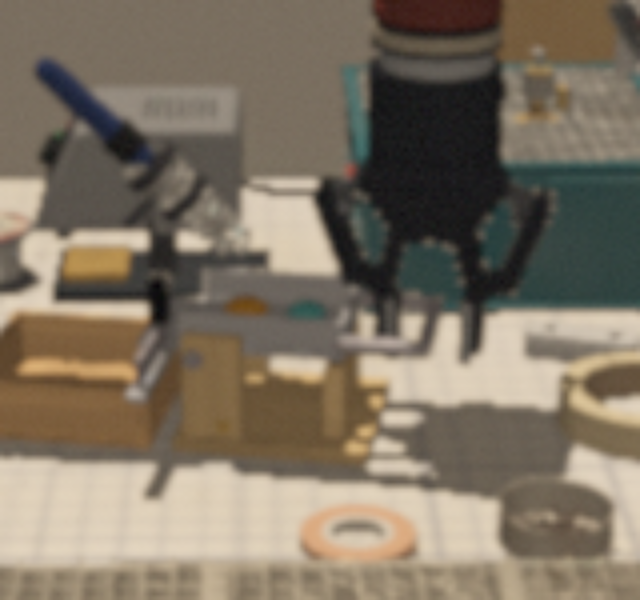

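The fingers straddle the bar (fingers near columns 385 and 470, bar around 430). Closing now.

Call:
{"fn": "servo_tool", "kwargs": {"targets": [{"x": 0,"y": 0,"z": 0,"twist": 0},{"x": 0,"y": 0,"z": 0,"twist": 0},{"x": 0,"y": 0,"z": 0,"twist": 0},{"x": 0,"y": 0,"z": 0,"twist": 0},{"x": 0,"y": 0,"z": 0,"twist": 0},{"x": 0,"y": 0,"z": 0,"twist": 0}], "hand": 0, "force": 25}}

```text
time: 14.08
position: [0.6954, -0.0738, 0.0483]
eef_rot: [-0.0, 0.77, 0.639, -0.0]
force: [-5.4, 0.4, 4.6]
grip_width: 0.106
```

```bash
python3 - <<'E'
from h import *
tcp()
a0=np.arctan2(8,138);r=np.hypot(138,8)
for t in np.arange(0,1.11,.05): print(round(t,2),(r*np.cos(a0+t)-138).round(1),(-(r*np.sin(a0+t)-8)).round(1))
E
```

```text
t 14.07 stand xyz [139.1   0.3] 48.3 heading rel stand deg 89.99 F [-5.35  0.43  4.64] grip 0.106
0.0 0.0 -0.0
0.05 -0.6 -6.9
0.1 -1.5 -13.7
0.15 -2.7 -20.5
0.2 -4.3 -27.3
0.25 -6.3 -33.9
0.3 -8.5 -40.4
0.35 -11.1 -46.8
0.4 -14.0 -53.1
0.45 -17.2 -59.2
0.5 -20.7 -65.2
0.55 -24.5 -71.0
0.6 -28.6 -76.5
0.65 -33.0 -81.9
0.7 -37.6 -87.0
0.75 -42.5 -91.9
0.8 -47.6 -96.6
0.85 -52.9 -101.0
0.9 -58.5 -105.1
0.95 -64.2 -108.9
1.0 -70.2 -112.4
1.05 -76.3 -115.7
1.1 -82.5 -118.6
```

Call:
{"fn": "servo_tool", "kwargs": {"targets": [{"x": 0,"y": -0.6,"z": -6.9,"twist": 0},{"x": 0,"y": -1.5,"z": -13.7,"twist": 0},{"x": 0,"y": -2.7,"z": -20.5,"twist": 0},{"x": 0,"y": -4.3,"z": -27.3,"twist": 0},{"x": 0,"y": -6.3,"z": -33.9,"twist": 0},{"x": 0,"y": -8.5,"z": -40.4,"twist": 0},{"x": 0,"y": -8.5,"z": -40.4,"twist": 0}]}}

```text
time: 14.95
position: [0.6874, -0.0723, 0.0886]
eef_rot: [0.0, 0.77, 0.639, 0.0]
force: [1.0, -0.6, -1.8]
grip_width: 0.109
```

```bash
python3 - <<'E'
from h import *
tcp(); shot('side','s9')
b=cv2.imread('pics/s9.png')
cv2.imwrite('pics/m9.png',cv2.resize(b[160:310,220:380],(640,600)))
E
```

```text
t 14.95 stand xyz [131.    0.2] 88.6 heading rel stand deg 89.98 F [ 1.02 -0.63 -1.81] grip 0.109
```

View pics/m9.png

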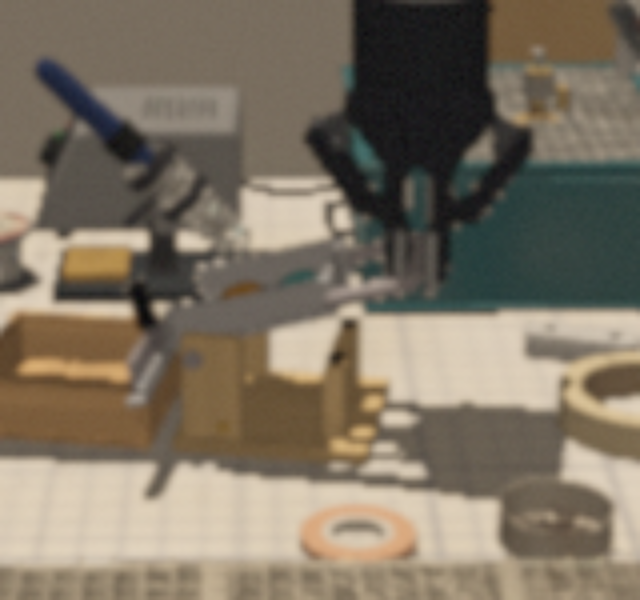

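Call:
{"fn": "servo_tool", "kwargs": {"targets": [{"x": 0,"y": -2.6,"z": -6.4,"twist": 0},{"x": 0,"y": -5.5,"z": -12.7,"twist": 0},{"x": 0,"y": -8.7,"z": -18.8,"twist": 0},{"x": 0,"y": -12.2,"z": -24.8,"twist": 0},{"x": 0,"y": -16,"z": -30.6,"twist": 0},{"x": 0,"y": -20.1,"z": -36.1,"twist": 0},{"x": 0,"y": -24.5,"z": -41.5,"twist": 0},{"x": 0,"y": -29.1,"z": -46.6,"twist": 0},{"x": 0,"y": -29.1,"z": -46.6,"twist": 0},{"x": 0,"y": -29.1,"z": -46.6,"twist": 0},{"x": 0,"y": -29.1,"z": -46.6,"twist": 0}]}}

```text
time: 16.38
position: [0.6605, -0.0672, 0.1361]
eef_rot: [0.002, 0.77, 0.639, 0.002]
force: [6.3, -0.2, 4.1]
grip_width: 0.105
```

```bash
python3 - <<'E'
from h import *
tcp(); shot('side','s10')
b=cv2.imread('pics/s10.png')
cv2.imwrite('pics/m10.png',cv2.resize(b[160:310,200:360],(640,600)))
E
```

```text
t 16.38 stand xyz [103.6   0.3] 136.1 heading rel stand deg 89.98 F [ 6.28 -0.23  4.08] grip 0.105
```

View pics/m10.png

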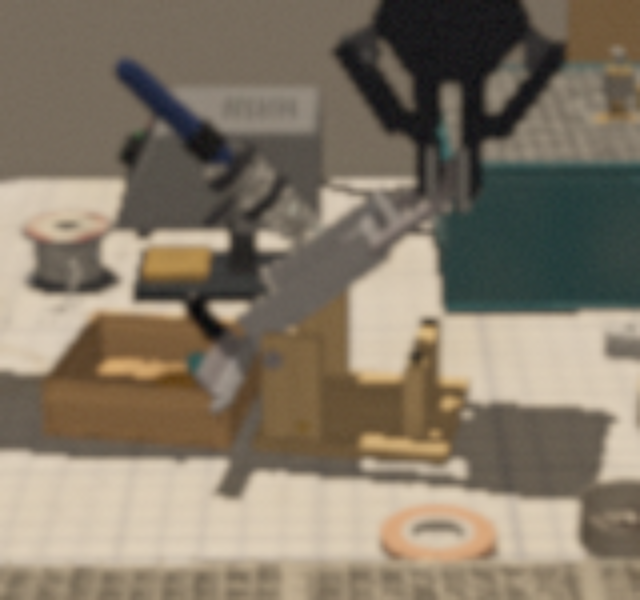

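Call:
{"fn": "servo_tool", "kwargs": {"targets": [{"x": 0,"y": -3.9,"z": -4.9,"twist": 0},{"x": 0,"y": -9,"z": -9.6,"twist": 0},{"x": 0,"y": -14.3,"z": -14,"twist": 0},{"x": 0,"y": -19.9,"z": -18.1,"twist": 0},{"x": 0,"y": -25.6,"z": -21.9,"twist": 0},{"x": 0,"y": -25.6,"z": -21.9,"twist": 0},{"x": 0,"y": -25.6,"z": -21.9,"twist": 0},{"x": 0,"y": -25.6,"z": -21.9,"twist": 0},{"x": 0,"y": -25.6,"z": -21.9,"twist": 0},{"x": 0,"y": -25.6,"z": -21.9,"twist": 0}]}}

```text
time: 17.68
position: [0.6359, -0.0625, 0.1588]
eef_rot: [0.002, 0.77, 0.639, 0.002]
force: [5.5, -0.6, 6.0]
grip_width: 0.106
```

```bash
python3 - <<'E'
from h import *
tcp(); shot('side','s11'); shot('top','t11')
a=cv2.imread('pics/t11.png')
b=cv2.imread('pics/s11.png')
cv2.imwrite('pics/m11.png',np.hstack([cv2.resize(a[180:300,235:355],(400,400)),cv2.resize(b[180:300,200:320],(400,400))]))
E
```

```text
t 17.68 stand xyz [78.6  0.4] 158.8 heading rel stand deg 89.98 F [ 5.54 -0.65  5.99] grip 0.106
```

View pics/m11.png

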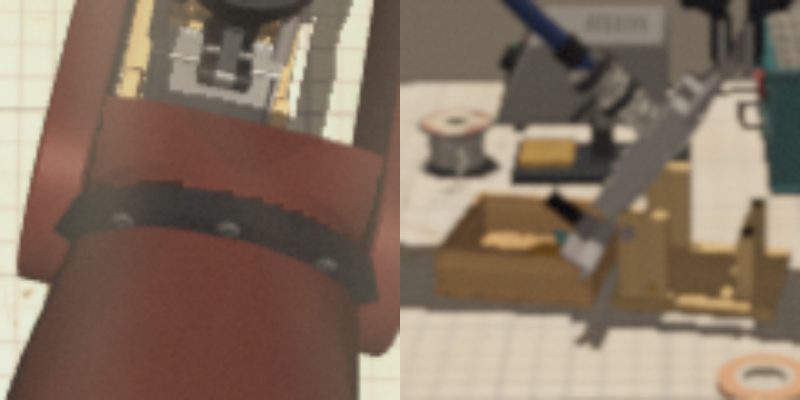

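```bash
python3 - <<'E'
from h import *
b=cv2.imread('pics/s11.png'); c=cv2.imread('pics/s10.png')
f=lambda i:cv2.resize(i[230:280,210:270],(600,500),interpolation=2)
cv2.imwrite('pics/m12.png',f(b))
d=np.load('pics/s11.npy')
for u,v in [(247,250),(248,251),(252,254),(256,242)]:
    p=world('side',d,u,v); print(u,v,w2s(p).round(1),(p[2]*1000).round(1))
E
```

```text
247 250 [-52.3  21.1] 20.5
248 251 [-48.8  16.9] 20.0
252 254 [-12.7 -88.4] 61.6
256 242 [-38.4  57.1] 27.2
```

View pics/m12.png

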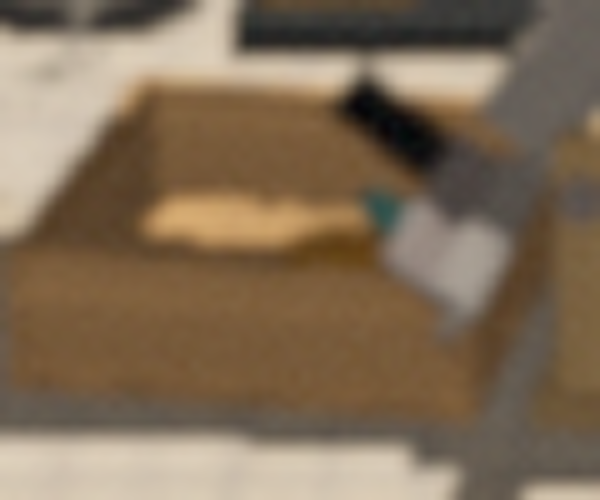

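Call:
{"fn": "servo_tool", "kwargs": {"targets": [{"x": 0,"y": -3,"z": -1.9,"twist": 0},{"x": 0,"y": -6,"z": -3.5,"twist": 0},{"x": 0,"y": -9,"z": -5.2,"twist": 0},{"x": 0,"y": -12,"z": -6.8,"twist": 0},{"x": 0,"y": -12,"z": -6.8,"twist": 0},{"x": 0,"y": -12,"z": -6.8,"twist": 0},{"x": 0,"y": -12,"z": -6.8,"twist": 0},{"x": 0,"y": -12,"z": -6.8,"twist": 0}]}}

```text
time: 18.77
position: [0.6242, -0.0603, 0.1658]
eef_rot: [0.002, 0.77, 0.639, 0.002]
force: [5.2, -0.8, 6.3]
grip_width: 0.103
```

```bash
python3 - <<'E'
from h import *
tcp(); shot('side','s13'); shot('top','t13')
b=cv2.imread('pics/s13.png')
cv2.imwrite('pics/m13.png',cv2.resize(b[190:280,200:310],(770,600),interpolation=2))
E
```

```text
t 18.77 stand xyz [66.7  0.4] 165.8 heading rel stand deg 89.98 F [ 5.18 -0.79  6.29] grip 0.103
```

View pics/m13.png

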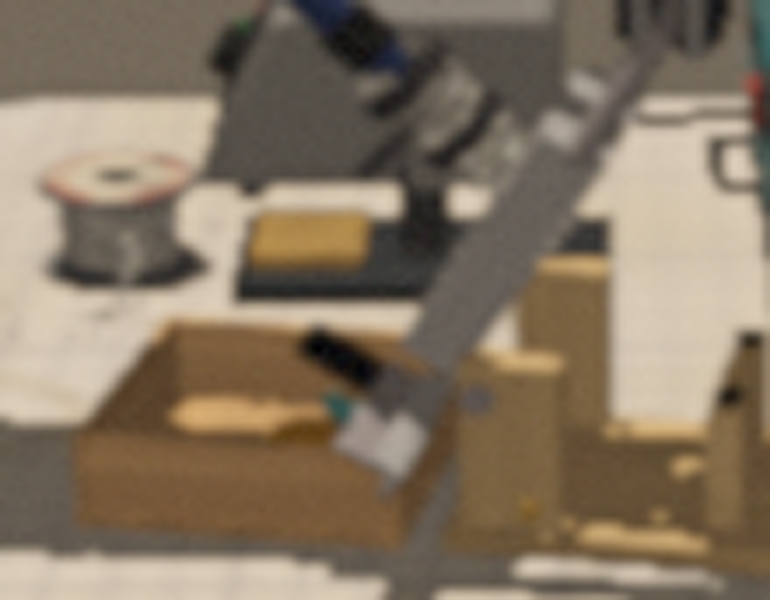

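View pics/t13.png

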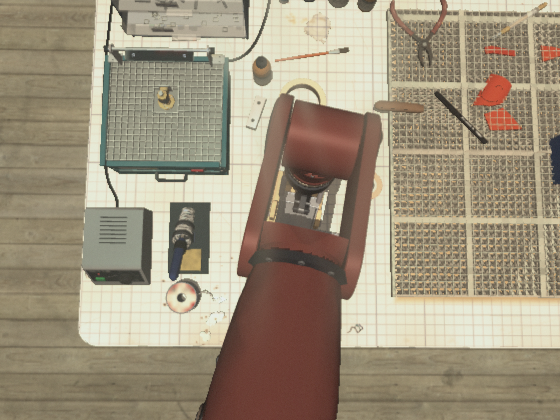

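Call:
{"fn": "servo_tool", "kwargs": {"targets": [{"x": 0,"y": 6,"z": 3.3,"twist": 0},{"x": 0,"y": 12,"z": 6.8,"twist": 0},{"x": 0,"y": 17.7,"z": 10.6,"twist": 0},{"x": 0,"y": 23.2,"z": 14.7,"twist": 0},{"x": 0,"y": 28.4,"z": 19.1,"twist": 0},{"x": 0,"y": 33.4,"z": 23.8,"twist": 0},{"x": 0,"y": 38.2,"z": 28.7,"twist": 0},{"x": 0,"y": 42.7,"z": 33.8,"twist": 0},{"x": 0,"y": 47,"z": 39.2,"twist": 0},{"x": 0,"y": 51,"z": 44.7,"twist": 0},{"x": 0,"y": 54.7,"z": 50.5,"twist": 0},{"x": 0,"y": 58,"z": 56.5,"twist": 0}]}}

```text
time: 20.38
position: [0.6796, -0.0708, 0.1067]
eef_rot: [0.001, 0.77, 0.639, 0.001]
force: [5.6, -0.7, 3.8]
grip_width: 0.101
```

```bash
python3 - <<'E'
from h import *
tcp(); shot('side','s14'); shot('top','t14')
b=cv2.imread('pics/s14.png');a=cv2.imread('pics/t14.png')
cv2.imwrite('pics/m14.png',cv2.resize(b[190:280,200:310],(770,600),interpolation=2))
cv2.imwrite('pics/m14t.png',cv2.resize(a[140:310,230:400],(600,600),interpolation=2))
E
```

```text
t 20.38 stand xyz [123.    0.2] 106.7 heading rel stand deg 89.98 F [ 5.61 -0.66  3.84] grip 0.101
```

View pics/m14.png

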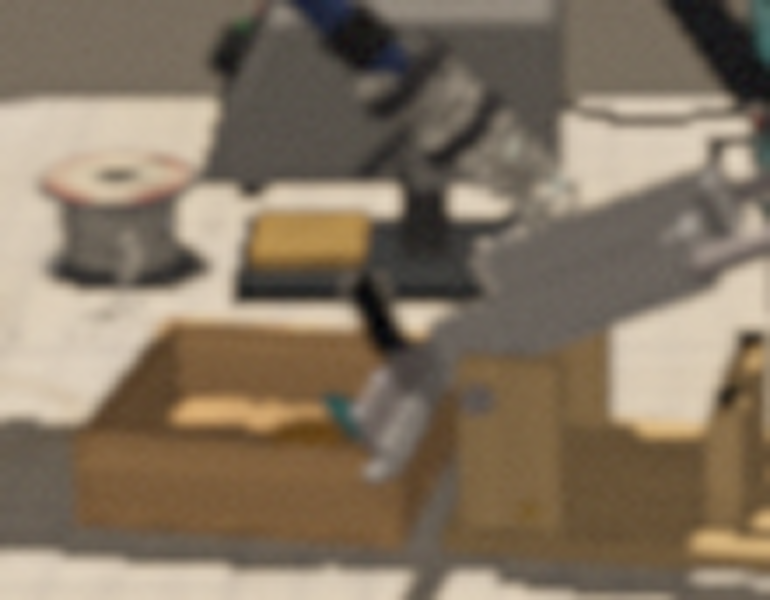

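View pics/m14t.png

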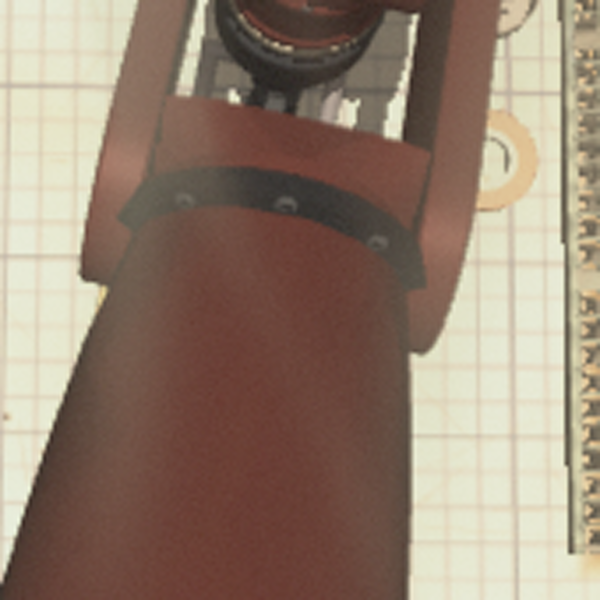

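Call:
{"fn": "servo_tool", "kwargs": {"targets": [{"x": 0,"y": 3.2,"z": 6.1,"twist": 0},{"x": 0,"y": 6.1,"z": 12.4,"twist": 0},{"x": 0,"y": 8.7,"z": 18.8,"twist": 0},{"x": 0,"y": 10.9,"z": 25.3,"twist": 0},{"x": 0,"y": 10.9,"z": 25.3,"twist": 0}]}}

```text
time: 21.1
position: [0.6898, -0.0728, 0.0801]
eef_rot: [0.0, 0.77, 0.639, 0.0]
force: [6.4, -0.9, 1.7]
grip_width: 0.103
```

```bash
python3 - <<'E'
from h import *
tcp(); shot('side','s15')
b=cv2.imread('pics/s15.png')
cv2.imwrite('pics/m15.png',cv2.resize(b[190:280,200:310],(770,600),interpolation=2))
E
```

```text
t 21.1 stand xyz [133.5   0.2] 80.1 heading rel stand deg 89.98 F [ 6.42 -0.89  1.73] grip 0.103
```

View pics/m15.png

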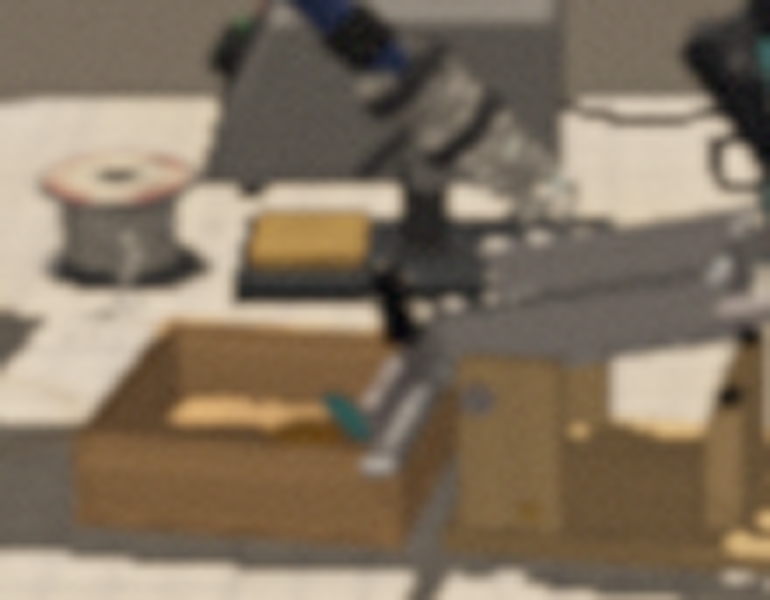

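Call:
{"fn": "servo_tool", "kwargs": {"targets": [{"x": 0,"y": 2,"z": 6.6,"twist": 0},{"x": 0,"y": 3.6,"z": 13.4,"twist": 0},{"x": 0,"y": 4.5,"z": 18,"twist": 0},{"x": 0,"y": 5,"z": 22,"twist": 0},{"x": 0,"y": 5.4,"z": 25,"twist": 0},{"x": 0,"y": 5.6,"z": 27,"twist": 0},{"x": 0,"y": 5.8,"z": 29,"twist": 0},{"x": 0,"y": 6,"z": 30,"twist": 0},{"x": 0,"y": 6,"z": 31,"twist": 0},{"x": 0,"y": 6,"z": 31,"twist": 0}]}}

```text
time: 22.4
position: [0.6951, -0.0738, 0.0488]
eef_rot: [-0.0, 0.77, 0.639, -0.0]
force: [6.7, -0.4, -0.3]
grip_width: 0.105
```

```bash
python3 - <<'E'
from h import *
tcp(); shot('side','s16')
b=cv2.imread('pics/s16.png')
cv2.imwrite('pics/m16.png',cv2.resize(b[190:290,210:340],(780,600),interpolation=2))
E
```

```text
t 22.4 stand xyz [138.8   0.2] 48.8 heading rel stand deg 89.98 F [ 6.72 -0.4  -0.26] grip 0.105
```

View pics/m16.png

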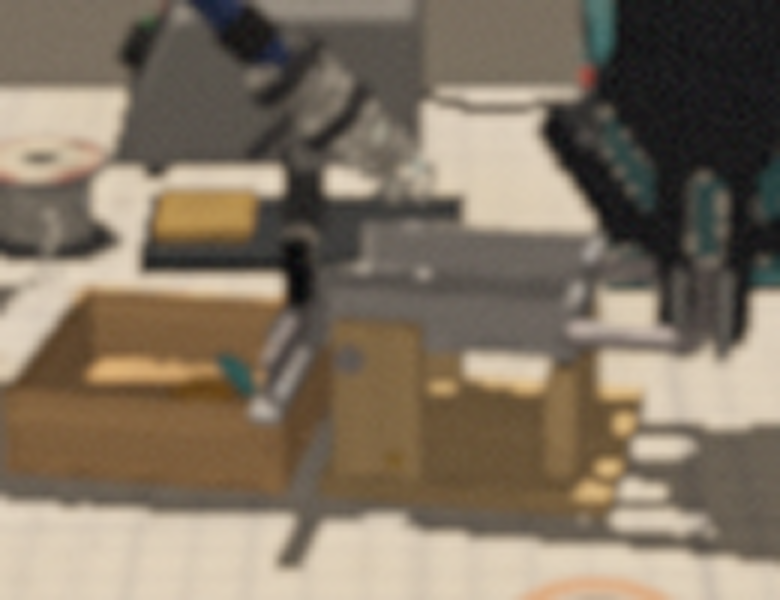

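Call:
{"fn": "servo_tool", "kwargs": {"targets": [{"x": 0,"y": 0.5,"z": 1,"twist": 0},{"x": 0,"y": 0.5,"z": 2,"twist": 0},{"x": 0,"y": 0.5,"z": 2.5,"twist": 0},{"x": 0,"y": 0.5,"z": 2.5,"twist": 0}]}}

```text
time: 22.95
position: [0.6952, -0.0738, 0.0479]
eef_rot: [-0.001, 0.77, 0.639, -0.001]
force: [1.4, -0.2, 5.7]
grip_width: 0.105
```

```bash
python3 - <<'E'
from h import *
tcp()
E
```

```text
t 22.95 stand xyz [138.9   0.2] 47.9 heading rel stand deg 89.99 F [ 1.41 -0.23  5.72] grip 0.105
```

Call:
{"fn": "servo_tool", "kwargs": {"targets": [{"x": 0,"y": 0,"z": 0,"twist": 0},{"x": 0,"y": 0,"z": 0,"twist": 0},{"x": 0,"y": 0,"z": 0,"twist": 0},{"x": 0,"y": 0,"z": 0,"twist": 0},{"x": 0,"y": 0,"z": -10,"twist": 0},{"x": 0,"y": 0,"z": -30,"twist": 0},{"x": 0,"y": 0,"z": -60,"twist": 0},{"x": 0,"y": 0,"z": -100,"twist": 0},{"x": 0,"y": 0,"z": -100,"twist": 0}], "hand": 0.4}}

```text
time: 24.08
position: [0.7001, -0.0747, 0.1556]
eef_rot: [0.005, 0.77, 0.639, 0.004]
force: [0.4, -0.0, -0.3]
grip_width: 0.399
```

```bash
python3 - <<'E'
from h import *
tcp(); print(rel(-8,-80,148)); shot('side','s17')
b=cv2.imread('pics/s17.png')
cv2.imwrite('pics/m17.png',cv2.resize(b[170:290,200:350],(750,600),interpolation=2))
E
```

```text
t 24.07 stand xyz [143.8   0.2] 155.6 heading rel stand deg 89.99 F [ 0.36 -0.02 -0.29] grip 0.399
[ -80.2 -151.9    5.7]
```

View pics/m17.png

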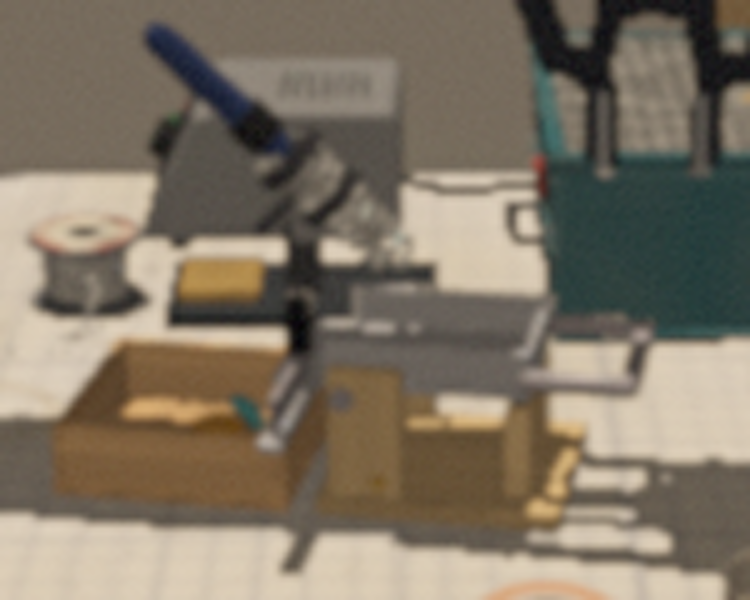

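Call:
{"fn": "servo_tool", "kwargs": {"targets": [{"x": -15,"y": -20,"z": 5,"twist": 0},{"x": -30,"y": -50,"z": 5,"twist": 0},{"x": -50,"y": -80,"z": 5,"twist": 0},{"x": -65,"y": -110,"z": 5,"twist": 0},{"x": -80,"y": -140,"z": 5,"twist": 0},{"x": -80,"y": -152,"z": 5,"twist": 0},{"x": -80,"y": -152,"z": 5,"twist": 0},{"x": -80,"y": -152,"z": 30,"twist": 0},{"x": -80,"y": -152,"z": 55,"twist": 0},{"x": -80,"y": -152,"z": 68,"twist": 0},{"x": -80,"y": -152,"z": 68,"twist": 0}], "hand": 0}}

```text
time: 25.5
position: [0.5326, -0.1242, 0.0795]
eef_rot: [0.0, 0.769, 0.639, 0.0]
force: [0.6, -0.4, -0.4]
grip_width: -0.001
```

```bash
python3 - <<'E'
from h import *
tcp(); shot('side','s18')
b=cv2.imread('pics/s18.png')
cv2.imwrite('pics/m18.png',cv2.resize(b[170:290,200:350],(750,600),interpolation=2))
E
```

```text
t 25.5 stand xyz [-11.6 -79.3] 79.5 heading rel stand deg 90.02 F [ 0.57 -0.37 -0.44] grip -0.001
```

View pics/m18.png

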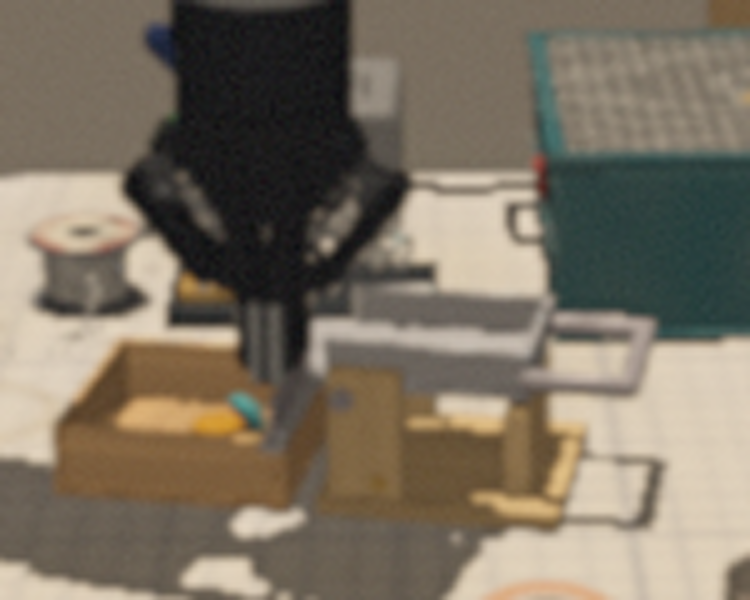

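Call:
{"fn": "servo_tool", "kwargs": {"targets": [{"x": 0,"y": 3.6,"z": -8,"twist": 0},{"x": 0,"y": 3.6,"z": -8,"twist": 0},{"x": 7,"y": 3.6,"z": -8,"twist": 0},{"x": 14,"y": 3.6,"z": -8,"twist": 0},{"x": 21,"y": 3.6,"z": -8,"twist": 0},{"x": 28,"y": 3.6,"z": -8,"twist": 0},{"x": 35,"y": 3.6,"z": -8,"twist": 0},{"x": 42,"y": 3.6,"z": -8,"twist": 0},{"x": 49,"y": 3.6,"z": -8,"twist": 0},{"x": 56,"y": 3.6,"z": -8,"twist": 0},{"x": 62,"y": 3.6,"z": -8,"twist": 0},{"x": 68,"y": 3.6,"z": -8,"twist": 0}]}}

```text
time: 27.05
position: [0.5477, -0.0579, 0.0877]
eef_rot: [-0.0, 0.77, 0.639, -0.0]
force: [-0.7, -1.6, 0.3]
grip_width: 0.0
```

Call:
{"fn": "servo_tool", "kwargs": {"targets": [{"x": 3,"y": 0,"z": 0,"twist": 0},{"x": 5,"y": 0,"z": 0,"twist": 0},{"x": 7,"y": 0,"z": 0,"twist": 0},{"x": 8.5,"y": 0,"z": 0,"twist": 0},{"x": 10,"y": 0,"z": 0,"twist": 0},{"x": 10,"y": 0,"z": 0,"twist": 0}]}}

```text
time: 27.8
position: [0.5495, -0.0483, 0.0877]
eef_rot: [-0.0, 0.77, 0.639, 0.0]
force: [0.3, -0.3, -0.5]
grip_width: -0.002
```

```bash
python3 - <<'E'
from h import *
tcp()
E
```

```text
t 27.8 stand xyz [-9.  -1.5] 87.7 heading rel stand deg 89.98 F [ 0.3  -0.35 -0.52] grip -0.002
```

Call:
{"fn": "servo_tool", "kwargs": {"targets": [{"x": 1,"y": 0,"z": 0,"twist": 0},{"x": 2,"y": 0,"z": 0,"twist": 0},{"x": 3,"y": 0,"z": 0,"twist": 0}]}}

```text
time: 28.18
position: [0.55, -0.0455, 0.0876]
eef_rot: [-0.0, 0.77, 0.639, -0.0]
force: [-1.5, -1.2, 0.7]
grip_width: 0.002
```

Call:
{"fn": "servo_tool", "kwargs": {"targets": [{"x": 1,"y": 0,"z": 0,"twist": 0},{"x": 2,"y": 0,"z": 0,"twist": 0}]}}

```text
time: 28.42
position: [0.5504, -0.0435, 0.0877]
eef_rot: [-0.0, 0.77, 0.639, -0.0]
force: [-1.9, -2.3, -0.8]
grip_width: -0.001
```

```bash
python3 - <<'E'
from h import *
tcp()
E
```

```text
t 28.43 stand xyz [-9.   3.3] 87.7 heading rel stand deg 89.99 F [-1.86 -2.28 -0.76] grip -0.001
```

Call:
{"fn": "servo_tool", "kwargs": {"targets": [{"x": 1,"y": 0,"z": 0,"twist": 0},{"x": 2,"y": 0,"z": 0,"twist": 0},{"x": 3,"y": 0,"z": 0,"twist": 0}]}}

```text
time: 28.8
position: [0.5505, -0.0432, 0.0877]
eef_rot: [0.002, 0.769, 0.639, -0.002]
force: [-2.9, -11.0, -1.4]
grip_width: 0.002
```

```bash
python3 - <<'E'
from h import *
tcp()
E
```

```text
t 28.8 stand xyz [-9.   3.6] 87.7 heading rel stand deg 90.07 F [ -2.89 -11.    -1.42] grip 0.002
```

The end stop is reached (11 N), so the gate is shut. I'll back off, lift and swing out of the way for a final look.

Call:
{"fn": "servo_tool", "kwargs": {"targets": [{"x": -8,"y": 0,"z": 0,"twist": 0},{"x": -14,"y": 0,"z": 0,"twist": 0},{"x": -14,"y": 0,"z": -30,"twist": 0},{"x": -20,"y": 0,"z": -70,"twist": 0},{"x": -60,"y": 0,"z": -110,"twist": 0},{"x": -110,"y": 0,"z": -120,"twist": 0},{"x": -160,"y": 0,"z": -120,"twist": 0},{"x": -210,"y": -10,"z": -120,"twist": 0},{"x": -260,"y": -20,"z": -120,"twist": 0},{"x": -300,"y": -30,"z": -120,"twist": 0},{"x": -340,"y": -40,"z": -120,"twist": 0},{"x": -340,"y": -40,"z": -120,"twist": 0}]}}

```text
time: 30.3
position: [0.448, -0.3697, 0.2079]
eef_rot: [0.0, 0.771, 0.637, 0.0]
force: [0.7, -0.2, -0.3]
grip_width: 0.0
```

```bash
python3 - <<'E'
from h import *
tcp(); shot('side','s19');shot('top','t19')
a=cv2.imread('pics/t19.png')
b=cv2.imread('pics/s19.png')
cv2.imwrite('pics/m19t.png',cv2.resize(a[145:305,235:395],(600,600),interpolation=2))
cv2.imwrite('pics/m19s.png',cv2.resize(b[170:290,200:350],(750,600),interpolation=2))
E
```

```text
t 30.3 stand xyz [ -49.5 -336.2] 207.9 heading rel stand deg 89.75 F [ 0.74 -0.17 -0.32] grip 0.0
```

View pics/m19t.png

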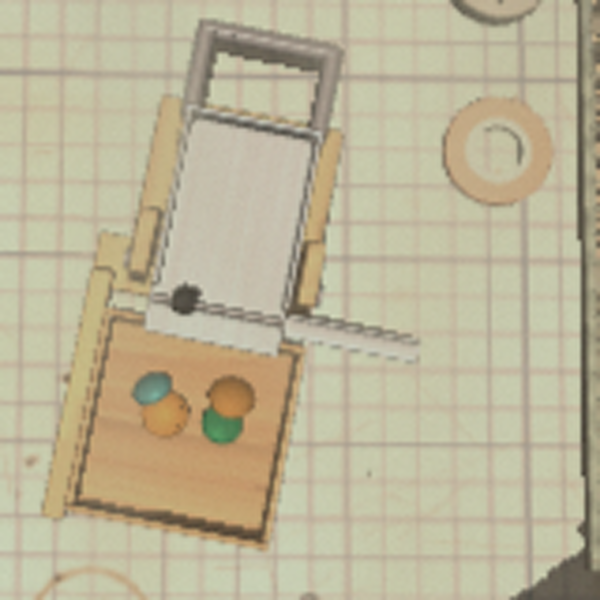

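View pics/m19s.png

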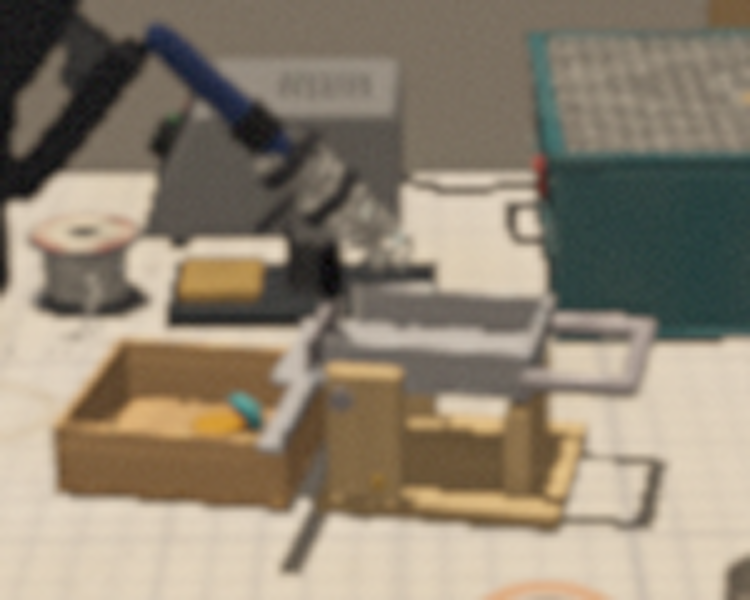

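```bash
python3 - <<'E'
from h import *
C=np.array([w2s(world('top',None,235+u/3.75,145+v/3.75,.036)) for u,v in((108,308),(300,345),(268,548),(72,503))])
print(C.round(1),C.mean(0)); finish_job()
E
```

```text
[[ -14.8   56.8]
 [ -14.3  -47.6]
 [-122.7  -50.8]
 [-119.5   55.1]] [-67.83942018   3.37928302]
the job is handed in; nothing more can be done
```

The job is done and handed in at about 30 s on the robot's clock; no verdict was reported. I carried it out in this order:
1. I pushed the catch tray into its berth until it touched the stop wall, at about 9 N.
2. I slid the gate open to its end stop, at about 12 N.
3. I gripped the handle and lifted the tray to about 1.05 rad, and the nuggets slid out.
4. I lowered it slowly until it bore on its rest, at about 6 N, and let go.
5. I pushed the gate shut to its stop, at about 11 N.

**Last checks:**
- **Nuggets:** all four lie in the catch tray. Two of them, including the teal one, lean on their neighbours but looked still. The tilt tray is empty.
- **Tilt tray and gate:** the tray looks level, and the gate knob is back at its starting pixel.
- **Catch tray:** its centre measures stand (-68, 3) mm against the berth at (-67, 3), and it sits square.
- **Bystanders:** the roll and spool look unmoved, and so does the part of the tin the final pictures show; I judged this by eye and did not measure it.

**What went wrong or disagreed:**
- One move call was refused because its rows lacked fields. I sent it again in full.
- Before I shut the gate, the tool came down about 8 mm too low beside the runner. It touched nothing, and I corrected it.

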